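# Hold a tube in the corner of the tacking jig

### The arm

A 6-joint arm with a two-finger parallel gripper is mounted at the origin on the work surface. World frame = base frame: x ahead of the robot, y to its left, z up, the work surface at z = 0. Lengths are in m, angles in rad, forces in N, time in s.
With the tool pointing down it reaches from about 0.35 to 0.975 m from the base axis. Payload 17.4 kg.
Tool frame: the origin (TCP) lies at the very end of the fingers, on their centre line; the grasp point (between the pads) lies 19 mm behind it; z points along the fingers, y is the line along which they close (so a half turn about z gives the same grasp; the last joint's range is limited). The gripper opens to 85 mm and grips with 20 to 120 N. Pads are 22 mm wide; open, the fingers measure 114 mm over their backs; the gripper's body (76 mm by 85 mm) begins 54 mm behind the grasp point. The pads swing forward as they close: fully open they stand 13 mm farther back than shut.
Start: joints at [-1.332, 0.116, 1.442, -0, 1.584, -0.038], TCP at [0.184, -0.649, 0.231] pointing down, gripper open.
Joint ranges: [-2.83, 2.83], [-0.83, 2.19], [0.07, 2.5], [-1.14, 4.28], [0.01, 3], [-2.97, 2.97]. Speed limits (rad/s): [1.89, 1.89, 2.22, 3.14, 3.14, 3.14].

### API

Orientations are given as a rotation vector (axis times angle).
In Python, from bench import manip gives the robot as it stands.
- The arm moves only by the shell command python3 drive.py 'ROWS' [FORCE]. ROWS is rows parted by semicolons, their numbers by spaces, 1 to 8 of them, each of 7 numbers: dx, dy, dz in m, then a rotation vector rx, ry, rz in rad, then the finger opening in m; each row shifts and turns the commanded pose from where the row before left it, along the tool's axes as they then stand; what a row does not reach is not made up. A row lasts 1/10 s, in which the tool goes at most 0.05 m and 0.15 rad, less where a joint would pass 70% of its speed; a pose out of reach is approached as far as the arm can. The fingers move at their own pace and stop on an object; FORCE is the grip in N (left out, the last holds). Time passes only in rows, so rows that do not move let the fingers close. It prints the time, the measured TCP pose, the force, the opening and the grip force at its end.
- manip.state(): the state, without advancing time (a new reading comes with each control period).
- manip.get_image(name): name is "scene" or "top"; returns a dict with "image" (420x560x3 uint8, red, green, blue), "K" (3x3 intrinsics, pixels), "k1" (the pictures are not rectified: a ray, as slopes to the right and down, at radius r is drawn at 1 + k1 r^2 times it, then the intrinsics apply), "extrinsics" (4x4, takes a point from world to camera coordinates). Camera axes: x right, y down, z forward; pixel columns grow to the right and rows downward; lengths in m; the calibration is good to about 2 mm. A picture is of the moment at which its call begins. There is no depth.
- manip.job_done(): hands the job in; it is judged then, once.
The state is a dict: "clock": time; "joints": joint angles; "qvel": joint speeds; "joint_efforts": joint torques, N m; "tcp_pos": TCP position; "eef_rot": TCP orientation; "contact_force": force on the tool from outside, world axes, zero at the start; "wrist_torque": the same for the moment, N m; "width": finger opening in m; "finger_force": force on a finger pad.
Only numpy, scipy, OpenCV 4.12 (cv2) and the standard library are available. Lean on these libraries where they do the work, as an engineer would, in place of code of your own. Each camera call takes 0.05 s, during which the arm holds its last target. There are 200 camera calls.

### The job

Swing the jig's flip stop down until it is fully down and level, then take the short square tube and lay it on the mounting plate in the jig. Press it into the corner, its long side flush along the fence and its end against the flip stop, and finish holding it there with a firm push against both, ready for the tack welds. Leave the wire brush, the chipping hammer and the angle offcut alone.

Things in the scene. Friction and masses are not known exactly. Their poses are not given: they have to be found in the camera images.
- jig: fixed tacking jig, base plate 220 (x) x 300 (y) x 12 mm. Origin under its centre, on the table; x points to the fence, y to the flip stop. Turned up to 15 degrees. A mounting plate 110 (x) x 180 (y) x 6 mm is clamped in it, top 18 mm above the table; the toggle clamp (122 mm high) at its -y end stays over 150 mm from the stop's face. Two dowel pins along its -x edge rise 4 mm above it
- fence: the fence: steel angle fixed on the jig, running along the jig's y for 185 mm, to 2 mm from the stop's face. Its upright leg is 8 mm thick, top 38 mm above the table (20 mm above the mounting plate); its face looks to the jig's -x at jig x = +30 mm. Origin and axes are those of the jig
- corner (a point): inner corner at the top of the mounting plate (18 mm above the table), where the fence's face and the lowered stop's face meet; axes as the jig's. The mounting plate reaches from here 110 mm towards -x and 180 mm towards -y. A seated tube has its centre 25 mm towards -x, 50 mm towards -y and 25 mm above this point
- stop (a joint): flip stop: steel flat bar 12 mm thick (along the jig's y), 28 mm deep, rounded ends, on a stiff pivot parallel to the fence. 0 rad = fully down and level (end of travel, bar lying towards the jig's -x, its top 42 mm above the table), 1.57 = straight up. It stays where it is left; 1 to 5 N at its end moves it. Its face towards the jig's -y is the stop face
- stop_bar: the flip stop's bar; origin on its pivot, same as point stop_hinge. A lug that holds the pivot, 46 mm high over the table, stands beside it on the jig's +y side
- stop_hinge (a point): middle of the flip stop's pivot, in mid-thickness of the bar: 28 mm above the table; from the corner 22 mm towards the jig's x and 6 mm towards y
- stop_end (a point): point on the middle line of the bar, in mid-thickness, 100 mm from the pivot; the bar ends 22 mm beyond it. At angle a it lies 100 cos(a) mm towards the jig's -x from the pivot and 100 sin(a) mm above it. The bar can be pinched here across its 12 mm from above, or pushed down
- tube: the workpiece: short square steel tube 50 x 50 mm, 3 mm wall, 100 mm long, about 0.45 kg, lying on the table to one side of the jig. Origin at the centre of its underside; y runs along its length, z up
- tube_center (a point): centre of the tube, 25 mm above its underside
- wire_brush: bystander: wire brush with wooden handle, 270 mm long along its y, 38 mm high; origin on the table below about its middle
- chipping_hammer: bystander: steel chipping hammer with coil grip, 260 mm long along its y, 26 mm high; origin on the table below about its middle
- angle_offcut: bystander: offcut of steel angle 40 x 40 x 4 mm (L-shaped section), 130 mm long along its y, on the other side of the jig from the tube; origin under the middle of its flat leg

How it is judged:
By the outcome, as a careful person would: the job done as asked, in the order asked, and still so for the second after the job is handed in, while the arm keeps its last pose, push and grip.
It also fails if it takes over 72 s, if anything falls off the work surface, if the arm or the gripper's body presses on something with over 40 N, if the wrist force passes 120 N, or if a joint passes its speed limit or range.

## Working session

There is one attempt and no reset: what is moved stays moved. The work goes in short steps, Python scripts to look and compute and a shell command to move; the robot and the scene stay as the last step left them, time stands still between calls to the robot, and variables do not carry over. Pictures are saved under pics/ and viewed, at most 10 in all, crops included, and the job is handed in when it is done.

```bash
ls; mkdir -p pics; python3 - <<'E'
from bench import manip
import cv2
for n in("scene","top"):
    d=manip.get_image(n); cv2.imwrite(f"pics/{n}0.png",d["image"][:,:,::-1]); print(n,d["K"],d["k1"],d["extrinsics"])
print(manip.state())
E
```

```text
bench.py
drive.py
pics
scene [[531.99765535   0.         288.06665732]
 [  0.         531.99765535 213.07183859]
 [  0.           0.           1.        ]] -0.04308583405808488 [[-0.22970548  0.97300462 -0.02230234  0.12707993]
 [ 0.54418134  0.10940365 -0.83180377 -0.23476674]
 [-0.80690896 -0.2032064  -0.55462157  1.8524833 ]
 [ 0.          0.          0.          1.        ]]
top [[386.35817054   0.         283.10498112]
 [  0.         386.35817054 207.37360607]
 [  0.           0.           1.        ]] -0.0799143100778932 [[-0.00911632 -0.99971368 -0.02212368  0.01727788]
 [-0.99503577  0.01126185 -0.09887868  0.54750999]
 [ 0.09909952  0.02111245 -0.99485353  1.12281836]
 [ 0.          0.          0.          1.        ]]
{'clock': 0.1, 'joints': array([-1.33184394e+00,  1.16467571e-01,  1.44222178e+00, -1.79622197e-06,
        1.58401378e+00, -3.78473491e-02]), 'qvel': array([-0.00189927, -0.00065315, -0.00174117, -0.00091381, -0.00120425,
       -0.00053706]), 'joint_efforts': array([ 3.02517117e-03, -7.33663845e+01, -6.33788610e+01, -1.95761965e-05,
        5.27710130e-03, -3.16650812e-06]), 'tcp_pos': array([ 0.18438046, -0.64914184,  0.23060159]), 'eef_rot': array([-3.11045867e+00, -4.33256850e-01,  1.77846767e-04]), 'contact_force': array([ 0.65083396,  0.3615431 , -0.29097006]), 'wrist_torque': array([ 0.04431127,  0.00333421, -0.01953378]), 'finger_force': 0.0, 'width': 0.08494502606458859}
```

View pics/scene0.png

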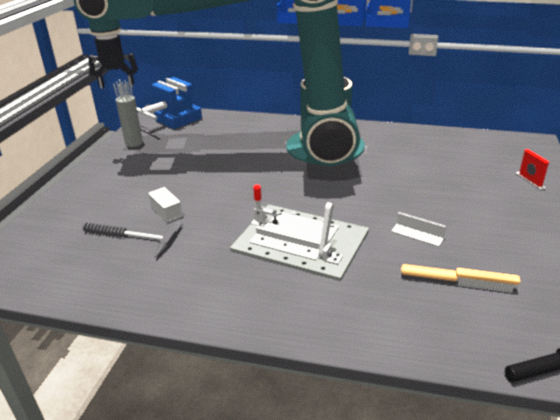

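View pics/top0.png

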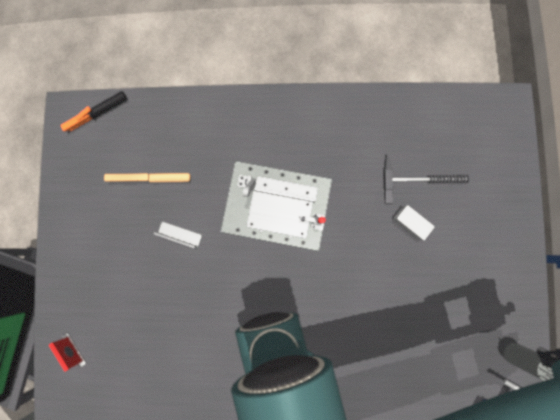

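The scene view shows the jig at about (300,240), the flip stop almost upright at (327,230), and the tube at (166,204). In the top view the jig is at (275,207), the tube at (415,223), and the hammer head at (388,180), close to the tube. I'll zoom in on these and measure.

```bash
cat > h.py <<'E'
import numpy as np,cv2
from bench import manip
def get(n): 
    d=manip.get_image(n); d["D"]=np.array([d["k1"],0,0,0,0.]); return d
def ray(d,p):
    u=cv2.undistortPoints(np.array([[p]],float),d["K"],d["D"])[0,0]
    R=d["extrinsics"][:3,:3];t=d["extrinsics"][:3,3]
    return -R.T@t,R.T@np.array([u[0],u[1],1])
def onz(d,p,z):
    c,v=ray(d,p); return (c+v*(z-c[2])/v[2])
def proj(d,P):
    R=d["extrinsics"][:3,:3];t=d["extrinsics"][:3,3]
    return cv2.projectPoints(np.atleast_2d(P).astype(float),cv2.Rodrigues(R)[0],t,d["K"],d["D"])[0][:,0]
E
python3 - <<'E'
from h import *
t=get("top");s=get("scene")
a=t["image"][150:260,210:340];b=s["image"][170:280,225:375];c=t["image"][150:250,370:480]; e=s["image"][170:270,130:240]
r=lambda i,w,h:cv2.resize(i,(w,h),interpolation=cv2.INTER_CUBIC)
cv2.imwrite("pics/z.png",np.vstack([np.hstack([r(a,400,338),r(b,400,293+45)]),np.hstack([r(c,288,262),r(e,288,262),np.zeros((262,224,3),np.uint8)])])[:,:,::-1])
hsv=cv2.cvtColor(t["image"],cv2.COLOR_RGB2HSV);g=hsv[:,:,2]
m=((g>105)&(hsv[:,:,1]<60)).astype(np.uint8)
for cs in cv2.findContours(m,cv2.RETR_EXTERNAL,cv2.CHAIN_APPROX_NONE)[0]:
    A=cv2.contourArea(cs);r_=cv2.minAreaRect(cs)
    if A>300 and cs[:,0,1].min()>130 and cs[:,0,1].max()<270: print(A,r_,cv2.boxPoints(r_).tolist())
for p in [(235,163),(331,178),(320,250),(221,231)]: print(g[p[1]-3:p[1]+4,p[0]-3:p[0]+4][3],onz(t,p,.012))
E
```

```text
[121 124 142 169 189 198 198] [0.68762977 0.15834404 0.012     ]
[158 154 147 137 121 117 117] [ 0.63716743 -0.13426805  0.012     ]
[157 146 127 123 122 120 119] [ 0.42017075 -0.09689733  0.012     ]
[118 122 143 161 174 179 182] [0.47969095 0.2000297  0.012     ]
```

View pics/z.png

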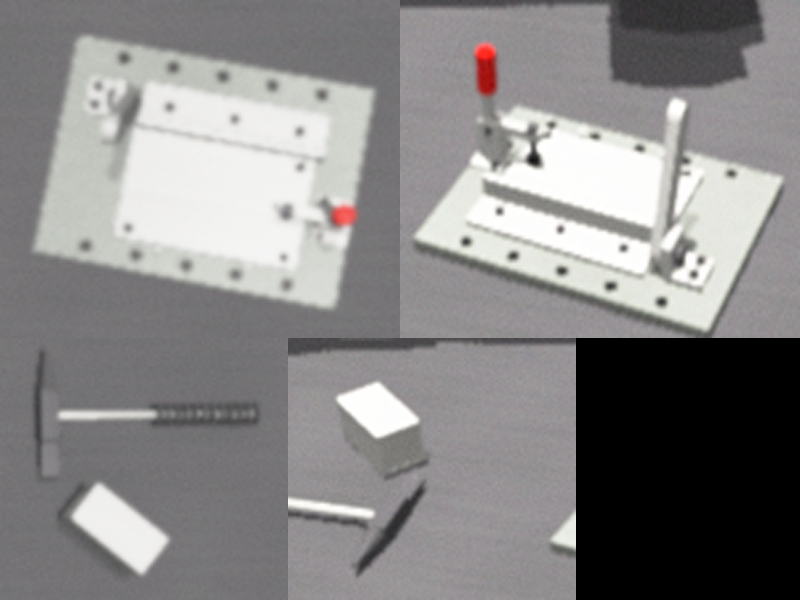

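The zoom shows the jig yawed about -10°, with the fence on the far (+x) side and the stop nearly upright at the +y end. The tube's top-face corners in the top view are near (408,205), (434,227), (424,239), (397,220). Next I'll fit these precisely.

```bash
cat > meas.py <<'E'
from h import *
t=get("top");s=get("scene")
g=cv2.cvtColor(t["image"],cv2.COLOR_RGB2GRAY)
def rect(roi,th,z):
    x0,y0,x1,y1=roi; m=(g[y0:y1,x0:x1]>th).astype(np.uint8)
    cs=max(cv2.findContours(m,cv2.RETR_EXTERNAL,cv2.CHAIN_APPROX_NONE)[0],key=cv2.contourArea)
    P=np.array([onz(t,(p[0]+x0,p[1]+y0),z)[:2]*1000 for p in cs[:,0].astype(float)],np.float32)
    return cv2.minAreaRect(P)
for th in (140,150,160): print("base",th,rect((212,155,340,258),th,.012))
for th in (150,170,190): print("tube",th,rect((385,198,445,248),th,.050))
E
python3 meas.py; python3 - <<'E'
from h import *
# jig point from scene too: base corners, scene crop scale 400/150 , 338/110
s=get("scene")
for q in [(525,107),(783,178),(708,332),(415,240)]:
    p=(225+(q[0]-400)*150/400,170+q[1]*110/338); print(onz(s,p,.012))
for q in [(377,383),(420,418),(380,438),(337,400)]:
    p=(130+(q[0]-288)*110/288,170+(q[1]-338)*100/262); print(onz(s,p,.05))
E
```

```text
base 140 ((556.739990234375, 32.68858337402344), (304.6679382324219, 224.26417541503906), 78.58216857910156)
base 150 ((556.894287109375, 32.61509704589844), (303.70587158203125, 222.42025756835938), 78.389404296875)
base 160 ((556.4000854492188, 32.48291015625), (301.3018493652344, 219.72607421875), 78.70085906982422)
tube 150 ((498.08258056640625, -374.017578125), (105.44815063476562, 55.154754638671875), 50.354976654052734)
tube 170 ((497.8479919433594, -373.9617919921875), (103.08747100830078, 52.92524337768555), 50.248443603515625)
tube 190 ((497.90545654296875, -373.8616027832031), (100.85803985595703, 50.97809600830078), 50.34212875366211)
[ 0.42214196 -0.07825436  0.012     ]
[0.48149591 0.20391375 0.012     ]
[0.69813284 0.16120918 0.012     ]
[ 0.64002949 -0.12978436  0.012     ]
[ 0.44875355 -0.39421703  0.05      ]
[ 0.50755757 -0.31793674  0.05      ]
[ 0.55238602 -0.34393915  0.05      ]
[ 0.49094544 -0.42250105  0.05      ]
```

```bash
cat >> h.py <<'E'
yaw=np.deg2rad(-11.4);O=np.array([.5565,.0325,0])
Rj=np.array([[np.cos(yaw),-np.sin(yaw),0],[np.sin(yaw),np.cos(yaw),0],[0,0,1]])
J=lambda P:(np.asarray(P)-O)@Rj      # world->jig
W=lambda P:O+Rj@np.asarray(P,float)
E
python3 - <<'E'
from h import *
t=get("top");s=get("scene")
T=lambda q,z:np.round(J(onz(t,(210+q[0]*130/400,150+q[1]*110/338),z))*1000,1)
S=lambda q,z:np.round(J(onz(s,(225+(q[0]-400)*150/400,170+q[1]*110/338),z))*1000,1)
print("plate",T((117,235),.018),T((293,268),.018))
print("fence base ends",T((145,83),.018),T((330,115),.018)," face top",T((137,128),.038),T((322,160),.038))
print("S fence base",S((472,212),.016),S((645,272),.016),S((484,178),.038),S((655,217),.038))
g=cv2.cvtColor(t["image"],cv2.COLOR_RGB2GRAY)
for X in (-70,-60,-50,-40): # profile along jig y near plate end
    ys=np.arange(60,130,5); pp=proj(t,[W([X/1000,y/1000,.018]) for y in ys])
    print(X,[int(cv2.getRectSubPix(g,(1,1),tuple(map(float,p)))[0,0]) for p in pp])
# stop tip and base in scene
b=[(677,102),(667,110),(686,108),(653,268)]
t2=s["image"][185:275,305:365]; t3=t["image"][165:215,225:275]
r=lambda i,w,h:cv2.resize(i,(w,h),interpolation=cv2.INTER_CUBIC)
cv2.imwrite("pics/z2.png",np.hstack([r(t2,400,600),r(t3,400,400) if 0 else np.vstack([r(t3,400,400),np.zeros((200,400,3),np.uint8)])])[:,:,::-1])
# where stop tip would be for angles
E
```

```text
plate [-79.8  70.6  18. ] [ -79.1 -103.3   18. ]
fence base ends [72.5 73.1 18. ] [  74.8 -111.5   18. ]  face top [24.7 69.6 38. ] [  27.2 -111.    38. ]
S fence base [  62.7 -107.8   16. ] [71.8 77.3 16. ] [  41.1 -104.5   38. ] [27.4 69.2 38. ]
-70 [176, 175, 223, 222, 202, 199, 199, 200, 201, 198, 195, 195, 196, 195]
-60 [236, 233, 235, 225, 206, 200, 198, 198, 197, 199, 198, 197, 196, 196]
-50 [238, 238, 236, 225, 204, 199, 197, 197, 197, 199, 199, 198, 198, 198]
-40 [236, 236, 234, 220, 200, 198, 200, 197, 197, 197, 197, 197, 196, 200]
```

View pics/z2.png

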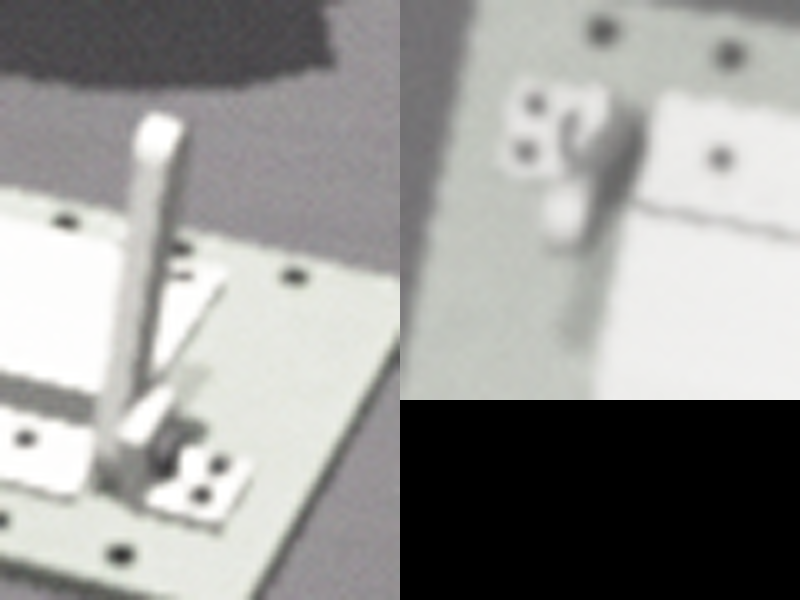

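```bash
python3 - <<'E'
from h import *
t=get("top");s=get("scene")
# two-view triangulation of bar tip
A=[ray(s,(329,203.2)),ray(t,(245.6,191.5))]
M=sum(np.eye(3)-np.outer(v,v)/(v@v) for c,v in A);b=sum((np.eye(3)-np.outer(v,v)/(v@v))@c for c,v in A)
print("tip jig",J(np.linalg.solve(M,b))*1000)
for a in (1.2,1.3,1.4,1.5):
    P=W([.052-.122*np.cos(a),.081,.028+.122*np.sin(a)]); print(a,proj(s,P),proj(t,P))
from scipy.spatial.transform import Rotation as R
st=manip.state(); print(R.from_rotvec(st["eef_rot"]).as_matrix().round(3))
for a in (0,1.35): print("end",a,W([.052-.1*np.cos(a),.081,.028+.1*np.sin(a)]))
print("corner",W([.03,.075,.018]),"seat",W([.005,.025,.018]))
E
```

```text
tip jig [  8.0763469   81.39378557 140.69256831]
1.2 [[328.69701006 202.76886342]] [[245.50043014 191.61380026]]
1.3 [[326.98823514 203.81980209]] [[246.18265776 187.22822098]]
1.4 [[325.19177371 205.37352064]] [[246.94357372 182.77333572]]
1.5 [[323.32554855 207.42514846]] [[247.77322557 178.30922946]]
[[ 0.962  0.273 -0.   ]
 [ 0.273 -0.962  0.   ]
 [-0.    -0.    -1.   ]]
end 0 [0.52545723 0.12138952 0.028     ]
end 1.35 [0.60201575 0.10595261 0.12557234]
corner [0.60073244 0.10009062 0.018     ] seat [0.56634279 0.05601849 0.018     ]
```

The bar is at about 1.2 rad, and its triangulated tip matches the model. I'll turn the tool so that tool x lies along jig y and tool y along jig x, with the fingers shut.

```bash
python3 drive.py '0 0 0 0 0 -0.137 0;0 0 0 0 0 -0.137 0;0 0 0 0 0 -0.137 0;0 0 0 0 0 -0.137 0;0 0 0 0 0 -0.137 0;0 0 0 0 0 -0.137 0;0 0 0 0 0 -0.137 0;0 0 0 0 0 -0.137 0' 60
cat > rel.py <<'E'
import sys
from h import *
from scipy.spatial.transform import Rotation as R
# offset in tool axes from the present TCP to a jig point (mm), with yaw of tool x
st=manip.state();M=R.from_rotvec(st["eef_rot"]).as_matrix()
print("tool yaw",np.degrees(np.arctan2(M[1,0],M[0,0])).round(2),"z",M[:,2].round(3),"jig pos",(J(st["tcp_pos"])*1000).round(1))
if len(sys.argv)>3: print("need",((M.T@(W(np.array(sys.argv[1:4],float)/1000)-st["tcp_pos"]))*1000).round(1))
print("F jig",(st["contact_force"]@Rj).round(1),"width",st["width"],"grip",st["finger_force"],"t",st["clock"])
E
python3 rel.py 75 81 231
```

```text
clock: 1.35
tcp_pos: [0.1845, -0.6493, 0.2313]
eef_rot: [-2.424, -1.998, -0.0]
contact_force: [-0.3, 0.2, -0.1]
width: 0.0
finger_force: 0.0
tool yaw 78.98 z [ 0.  0. -1.] jig pos [-229.9 -741.9  231.3]
need [8.209e+02 3.104e+02 3.000e-01]
F jig [-0.4  0.1 -0.1] width 2.1708955412076296e-05 grip 0.0 t 1.35
```

```bash
R1='0.045 0.017 0 0 0 0 0'
python3 drive.py '0.045 0.017 0 0 0 0 0;0.045 0.017 0 0 0 0 0;0.045 0.017 0 0 0 0 0;0.045 0.017 0 0 0 0 0;0.045 0.017 0 0 0 0 0;0.045 0.017 0 0 0 0 0;0.045 0.017 0 0 0 0 0;0.045 0.017 0 0 0 0 0'
python3 drive.py '0.045 0.017 0 0 0 0 0;0.045 0.017 0 0 0 0 0;0.045 0.017 0 0 0 0 0;0.045 0.017 0 0 0 0 0;0.045 0.017 0 0 0 0 0;0.045 0.017 0 0 0 0 0;0.045 0.017 0 0 0 0 0;0.045 0.017 0 0 0 0 0'
python3 rel.py 75 81 122
```

```text
clock: 2.15
tcp_pos: [0.3892, -0.3213, 0.2316]
eef_rot: [2.43, 1.99, 0.0]
contact_force: [0.6, -0.4, 1.4]
width: -0.0002
finger_force: 0.0
clock: 2.95
tcp_pos: [0.5935, 0.0051, 0.2316]
eef_rot: [2.43, 1.991, 0.001]
contact_force: [0.5, -1.2, 0.2]
width: -0.0001
finger_force: 0.0
tool yaw 78.67 z [ 0.001 -0.    -1.   ] jig pos [ 41.7 -19.5 231.6]
need [100.5  33.3 109.6]
F jig [ 0.8 -1.1  0.2] width -0.00011622699192555392 grip 0.0 t 2.95
```

```bash
python3 drive.py '0.04 0.015 0 0 0 0 0;0.04 0.015 0 0 0 0 0;0.018 0.003 0 0 0 0 0;0 0 0.035 0 0 0 0;0 0 0.035 0 0 0 0;0 0 0.035 0 0 0 0;0 0 0 0 0 0 0;0 0 0 0 0 0 0'
python3 rel.py 45 81 122
```

```text
clock: 3.75
tcp_pos: [0.6444, 0.0925, 0.1272]
eef_rot: [-2.43, -1.991, 0.0]
contact_force: [0.6, 0.4, 0.8]
width: 0.0
finger_force: 0.0
tool yaw 78.64 z [-0. -0. -1.] jig pos [ 74.3  76.2 127.2]
need [  4.9 -29.3   5.3]
F jig [0.5 0.5 0.8] width 2.3644768912116123e-05 grip 0.0 t 3.75
```

```bash
python3 drive.py '0.005 0 0.005 0 0 0 0;0 -0.015 0 0 0 0 0;0 -0.014 0 0 0 0 0;0 -0.014 0.005 0 0 0 0;0 -0.013 0.006 0 0 0 0;0 -0.012 0.009 0 0 0 0;0 -0.011 0.009 0 0 0 0;0 0 0 0 0 0 0'; python3 rel.py
python3 drive.py '0 -0.008 0.011 0 0 0 0;0 -0.008 0.012 0 0 0 0;0 -0.005 0.013 0 0 0 0;0 -0.004 0.013 0 0 0 0;0 0 0 0 0 0 0;0 0 0 0 0 0 0'; python3 rel.py
```

```text
clock: 4.55
tcp_pos: [0.567, 0.1136, 0.0928]
eef_rot: [2.43, 1.991, 0.001]
contact_force: [0.2, 0.5, -0.1]
width: -0.0
finger_force: 0.0
tool yaw 78.68 z [ 0.001  0.    -1.   ] jig pos [-5.8 81.5 92.8]
F jig [ 0.2  0.5 -0.1] width -2.356443354531823e-05 grip 0.0 t 4.55
clock: 5.15
tcp_pos: [0.543, 0.118, 0.0423]
eef_rot: [-2.43, -1.991, 0.002]
contact_force: [0.3, 0.6, 0.8]
width: 0.0002
finger_force: 0.0
tool yaw 78.66 z [-0.001 -0.    -1.   ] jig pos [-30.1  81.1  42.3]
F jig [0.2 0.6 0.8] width 0.00021418891545107893 grip 0.0 t 5.15
```

```bash
python3 drive.py '0 0 0.001 0 0 0 0;0 0 0.001 0 0 0 0;0 0 0 0 0 0 0'; python3 rel.py; python3 - <<'E'
from h import *
s=get("scene")["image"][170:290,220:380]
cv2.imwrite("pics/z3.png",cv2.resize(s,(800,600),interpolation=cv2.INTER_CUBIC)[:,:,::-1])
E
```

```text
clock: 5.45
tcp_pos: [0.5432, 0.118, 0.0418]
eef_rot: [-2.43, -1.991, 0.001]
contact_force: [-9.3, -1.4, 15.8]
width: 0.0001
finger_force: 8.3
tool yaw 78.65 z [-0.001 -0.    -1.   ] jig pos [-29.9  81.2  41.8]
F jig [-8.8 -3.3 15.8] width 0.0001037160949456239 grip 8.250052481889725 t 5.45
```

View pics/z3.png

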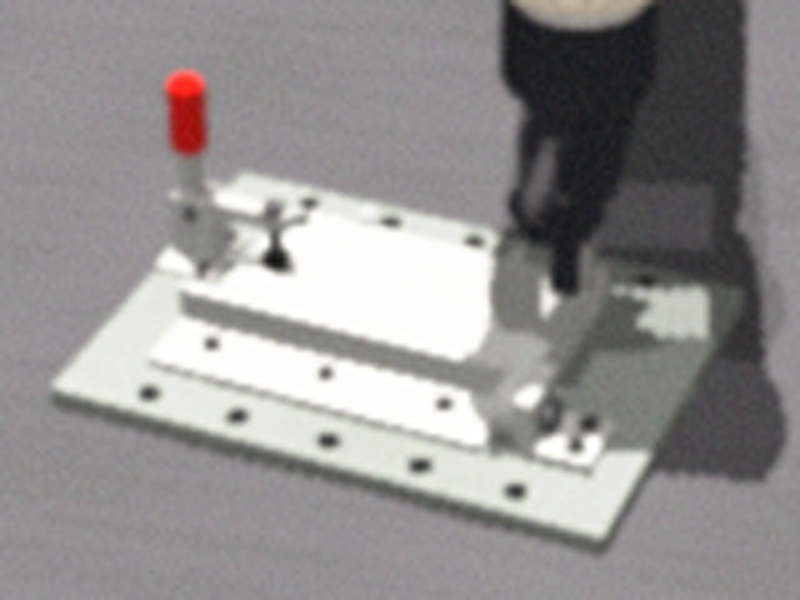

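The stop bar now lies flat under the fingers (about (545,360) in the crop). Contact is firm at z≈42 mm, which is the level height. I'll press once more, then lift and head for the tube.

```bash
python3 drive.py '0 0 0.001 0 0 0 0;0 0 0 0 0 0 0'; python3 rel.py; python3 drive.py '0 0 -0.02 0 0 0 0;0 0 -0.04 0 0 0 0;0 0 -0.05 0 0 0 0;0 0 -0.05 0 0 0 0;0 0 -0.02 0 0 0 0;0 0 0 0 0 0 0.085'; python3 - <<'E'
from h import *
from scipy.spatial.transform import Rotation as R
st=manip.state();M=R.from_rotvec(st["eef_rot"]).as_matrix()
print((M.T@(np.array([.498,-.374,.2])-st["tcp_pos"])).round(4))
E
```

```text
clock: 5.7
tcp_pos: [0.5433, 0.118, 0.0418]
eef_rot: [-2.43, -1.991, 0.001]
contact_force: [-15.4, -2.7, 26.5]
width: -0.0
finger_force: 13.5
tool yaw 78.65 z [-0.001 -0.    -1.   ] jig pos [-29.8  81.2  41.8]
F jig [-14.5  -5.7  26.5] width -1.8498972919733226e-05 grip 13.467026799917221 t 5.7
clock: 6.3
tcp_pos: [0.5444, 0.1182, 0.2235]
eef_rot: [2.428, 1.989, 0.006]
contact_force: [-0.5, 0.0, -0.7]
width: 0.0133
finger_force: 0.0
[-0.4917  0.0512  0.0229]
```

```bash
python3 drive.py '-0.0447 0.0047 0 0 0 0 0.085;-0.0447 0.0047 0 0 0 0 0.085;-0.0447 0.0047 0 0 0 0 0.085;-0.0447 0.0047 0 0 0 0 0.085;-0.0447 0.0047 0 0 0 0 0.085;-0.0447 0.0047 0 0 0 0 0.085;-0.0447 0.0047 0 0 0 0 0.085;-0.0447 0.0047 0 0 0 0 0.085' >/dev/null
python3 drive.py '-0.0447 0.0047 0 0 0 0 0.085;-0.0447 0.0047 0 0 0 0 0.085;-0.0447 0.0047 0 0 0 0 0.085;0 0 0 0 0 0.124 0.085;0 0 0 0 0 0.124 0.085;0 0 0 0 0 0.124 0.085;0 0 0 0 0 0.123 0.085;0 0 0 0 0 0 0.085';  cat > relw.py <<'E'
from h import *
from scipy.spatial.transform import Rotation as R
st=manip.state();M=R.from_rotvec(st["eef_rot"]).as_matrix()
print((M.T@(np.array([.498,-.374,.022])-st["tcp_pos"])).round(4),np.degrees(np.arctan2(M[1,0],M[0,0])),st["width"])
E
python3 relw.py; python3 - <<'E'
from h import *
t=get("top")["image"]; s=get("scene")["image"]
r=lambda i:cv2.resize(i,(400,400),interpolation=cv2.INTER_CUBIC)
cv2.imwrite("pics/z4.png",np.hstack([r(t[150:280,210:340]),r(s[180:280,270:370])])[:,:,::-1])
E
```

```text
clock: 7.9
tcp_pos: [0.4971, -0.3741, 0.2184]
eef_rot: [-2.844, -1.331, 0.002]
contact_force: [0.4, 0.7, -1.2]
width: 0.0852
finger_force: 0.0
[0.0007 0.0011 0.1964] 50.159829815077956 0.08522402742152461
```

View pics/z4.png

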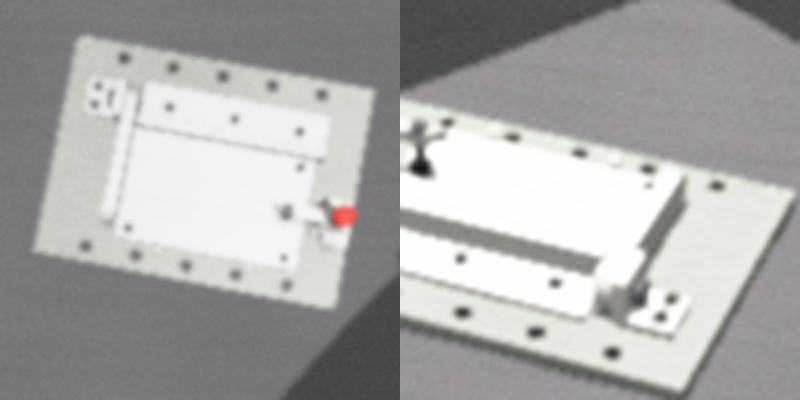

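The stop bar is level in both views (top crop (120,165), scene crop (650,230)). Now I'll grasp the tube across its width, high enough for the fingertips to clear the fence.

```bash
python3 drive.py '0.001 0.001 0.045 0 0 0 0.085;0 0 0.045 0 0 0 0.085;0 0 0.045 0 0 0 0.085;0 0 0.03 0 0 0 0.085;0 0 0.02 0 0 0 0.085;0 0 0.010 0 0 0 0.085;0 0 0 0 0 0 0.085;0 0 0 0 0 0 0.085' 90; python3 relw.py
```

```text
clock: 8.8
tcp_pos: [0.4992, -0.3743, 0.0263]
eef_rot: [2.842, 1.336, 0.001]
contact_force: [-0.2, -0.7, -0.0]
width: 0.0849
finger_force: 0.0
[-0.0005 -0.0011  0.0043] 50.35469506904044 0.08488483009166384
```

```bash
python3 drive.py '0 0 0.003 0 0 0 0.085;0 0 0 0 0 0 0.04;0 0 0 0 0 0 0.04;0 0 0 0 0 0 0.04;0 0 0 0 0 0 0.04;0 0 0 0 0 0 0.04;0 0 0 0 0 0 0.04' 90; python3 relw.py;  python3 drive.py '0 0 -0.005 0 0 0 0.04;0 0 -0.02 0 0 0 0.04;0 0 -0.04 0 0 0 0.04;0 0 -0.04 0 0 0 0.04;0 0 0 0 0 0 0.04'; python3 - <<'E'
from h import *
t=get("top")["image"]; s=get("scene")["image"]
r=lambda i:cv2.resize(i,(400,400),interpolation=cv2.INTER_CUBIC)
cv2.imwrite("pics/z5.png",np.hstack([r(t[160:280,350:470]),r(s[120:240,110:230])])[:,:,::-1])
E
```

```text
clock: 9.5
tcp_pos: [0.4991, -0.3743, 0.0232]
eef_rot: [2.843, 1.335, 0.001]
contact_force: [-0.2, -0.3, 5.6]
width: 0.0486
finger_force: 95.5
[-0.0005 -0.0011  0.0012] 50.301739277024225 0.04857641698924608
clock: 10.0
tcp_pos: [0.5003, -0.3753, 0.1334]
eef_rot: [2.838, 1.332, 0.005]
contact_force: [-0.1, -1.1, -3.8]
width: 0.0482
finger_force: 95.0
```

View pics/z5.png

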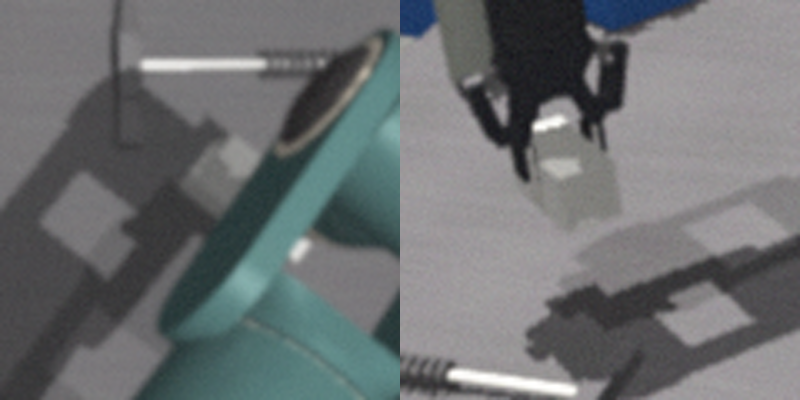

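The tube is held (the force reading shows its weight) and has lifted clear of the hammer. I'll lift further, turn it, and carry it over the jig.

```bash
python3 drive.py '0 0 -0.03 0 0 0 0.04;0 0 -0.03 0 0 0 0.04;0 0 0 0 0 -0.1 0.04;0 0 0 0 0 -0.1 0.04;0 0 0 0 0 -0.1 0.04;0 0 0 0 0 -0.1 0.04;0 0 0 0 0 -0.095 0.04;0 0 0 0 0 0 0.04';python3 rel.py -8 8 190
```

```text
clock: 10.9
tcp_pos: [0.4983, -0.3737, 0.185]
eef_rot: [-2.426, -1.991, 0.001]
contact_force: [0.1, -0.2, -4.8]
width: 0.0483
finger_force: 95.5
tool yaw 78.75 z [-0.003  0.002 -1.   ] jig pos [  23.2 -409.6  185. ]
need [417.7 -30.1  -4.3]
F jig [ 0.2 -0.2 -4.8] width 0.04827606307294983 grip 95.47814905643463 t 10.9
```

```bash
python3 drive.py '0.02 0 0 0 0 0 0.04;0.04 -0.003 0 0 0 0 0.04;0.04 -0.003 0 0 0 0 0.04;0.04 -0.003 0 0 0 0 0.04;0.04 -0.003 0 0 0 0 0.04;0.04 -0.003 0 0 0 0 0.04;0.04 -0.003 0 0 0 0 0.04;0.04 -0.003 0 0 0 0 0.04' >/dev/null;python3 drive.py '0.04 -0.003 0 0 0 0 0.04;0.04 -0.003 0 0 0 0 0.04;0.03 -0.003 0 0 0 0 0.04;0.008 0 0 0 0 0 0.04;0 0 0 0 0 0 0.04;0 0 0 0 0 0 0.04' ;python3 rel.py -8 8 46
```

```text
clock: 12.3
tcp_pos: [0.5513, 0.0413, 0.1868]
eef_rot: [-2.431, -1.99, 0.001]
contact_force: [0.4, -0.3, -5.6]
width: 0.0487
finger_force: 95.5
tool yaw 78.6 z [-0.001 -0.    -1.   ] jig pos [ -6.8   7.6 186.8]
need [  0.5  -1.1 140.8]
F jig [ 0.4 -0.2 -5.6] width 0.04874770126504238 grip 95.49862682819366 t 12.3
```

```bash
python3 drive.py '0 0 0.03 0 0 0 0.04;0 0 0.04 0 0 0 0.04;0 0 0.03 0 0 0 0.04;0 0 0.02 0 0 0 0.04;0 0 0.012 0 0 0 0.04;0 0 0.005 0 0 0 0.04;0 0 0 0 0 0 0.04';python3 rel.py; python3 drive.py '0 0 0.002 0 0 0 0.04;0 0 0.002 0 0 0 0.04;0 0 0 0 0 0 0.04';python3 rel.py
```

```text
clock: 13.0
tcp_pos: [0.5517, 0.0412, 0.0504]
eef_rot: [2.431, 1.99, -0.0]
contact_force: [-0.1, -0.5, -5.2]
width: 0.0483
finger_force: 95.3
tool yaw 78.61 z [-0. -0. -1.] jig pos [-6.4  7.6 50.4]
F jig [ 0.  -0.5 -5.2] width 0.048250734394804914 grip 95.34945487976074 t 13.0
clock: 13.3
tcp_pos: [0.5518, 0.0417, 0.0467]
eef_rot: [2.43, 1.991, 0.001]
contact_force: [-0.8, 0.5, -5.4]
width: 0.0489
finger_force: 95.4
tool yaw 78.66 z [ 0.001 -0.    -1.   ] jig pos [-6.4  8.1 46.7]
F jig [-0.9  0.3 -5.4] width 0.048857298122270555 grip 95.35220950841904 t 13.3
```

```bash
python3 drive.py '0 0 0.002 0 0 0 0.04;0 0 0.001 0 0 0 0.04;0 0 0.001 0 0 0 0.04;0 0 0 0 0 0 0.04';python3 rel.py; python3 drive.py '0 0 0.001 0 0 0 0.04;0 0 0 0 0 0 0.04';python3 rel.py; python3 drive.py '0 0 0.001 0 0 0 0.04;0 0 0 0 0 0 0.04';python3 rel.py
```

```text
clock: 13.7
tcp_pos: [0.5515, 0.0417, 0.0421]
eef_rot: [-2.43, -1.991, 0.0]
contact_force: [0.8, -0.3, -5.2]
width: 0.0483
finger_force: 95.4
tool yaw 78.66 z [-0.  0. -1.] jig pos [-6.7  8.  42.1]
F jig [ 0.9 -0.1 -5.2] width 0.0482966447757537 grip 95.35074412822723 t 13.7
clock: 13.9
tcp_pos: [0.5516, 0.0417, 0.0412]
eef_rot: [-2.43, -1.991, 0.0]
contact_force: [0.7, 0.6, -4.7]
width: 0.0486
finger_force: 95.8
tool yaw 78.66 z [-0.  0. -1.] jig pos [-6.6  8.  41.2]
F jig [ 0.6  0.8 -4.7] width 0.0485507097139594 grip 95.75318366289139 t 13.9
clock: 14.1
tcp_pos: [0.5517, 0.0417, 0.0412]
eef_rot: [2.43, 1.991, 0.0]
contact_force: [-5.4, 0.1, 5.6]
width: 0.0483
finger_force: 96.4
tool yaw 78.66 z [ 0.  0. -1.] jig pos [-6.5  8.1 41.2]
F jig [-5.3 -1.   5.6] width 0.048345859315115494 grip 96.40010297298431 t 14.1
```

The tube is down on the plate with about 10 N. Now I'll slide it toward the fence first, then to the stop.

```bash
python3 drive.py '0.004 0.004 -0.0005 0 0 0 0.04;0.004 0.004 0 0 0 0 0.04;0.002 0.002 0 0 0 0 0.04;0 0.001 0 0 0 0 0.04;0 0 0 0 0 0 0.04';python3 rel.py; python3 drive.py '0 0.0015 0 0 0 0 0.04;0 0 0 0 0 0 0.04';python3 rel.py; python3 drive.py '0 0.001 0 0 0 0 0.04;0 0 0 0 0 0 0.04';python3 rel.py
```

```text
clock: 14.6
tcp_pos: [0.5648, 0.0497, 0.0412]
eef_rot: [-2.43, -1.991, -0.001]
contact_force: [-0.5, 3.1, 4.4]
width: 0.0485
finger_force: 96.5
tool yaw 78.67 z [ 0.001  0.001 -1.   ] jig pos [ 4.7 18.5 41.2]
F jig [-1.1  3.   4.4] width 0.04852907747674153 grip 96.50764793157578 t 14.6
clock: 14.8
tcp_pos: [0.5659, 0.0493, 0.0412]
eef_rot: [-2.43, -1.991, -0.001]
contact_force: [-4.9, 2.2, 6.5]
width: 0.0489
finger_force: 96.8
tool yaw 78.66 z [ 0.     0.001 -1.   ] jig pos [ 5.9 18.3 41.2]
F jig [-5.2  1.2  6.5] width 0.048930683206564136 grip 96.84733718633652 t 14.8
clock: 15.0
tcp_pos: [0.5661, 0.0493, 0.0412]
eef_rot: [-2.429, -1.99, 0.002]
contact_force: [-13.6, 5.3, 11.9]
width: 0.0486
finger_force: 97.6
tool yaw 78.64 z [-0.002  0.001 -1.   ] jig pos [ 6.1 18.3 41.2]
F jig [-14.3   2.5  11.9] width 0.04859487706964926 grip 97.56117314100266 t 15.0
```

```bash
python3 drive.py '0.003 0 0 0 0 0 0.04;0.002 0 0 0 0 0 0.04;0 0 0 0 0 0 0.04';python3 rel.py; python3 drive.py '0.0015 0 0 0 0 0 0.04;0 0 0 0 0 0 0.04';python3 rel.py; python3 drive.py '0.001 0 0 0 0 0 0.04;0 0 0 0 0 0 0.04';python3 rel.py
```

```text
clock: 15.3
tcp_pos: [0.5667, 0.0526, 0.0412]
eef_rot: [-2.431, -1.99, 0.006]
contact_force: [-19.5, -11.3, 14.9]
width: 0.0489
finger_force: 97.9
tool yaw 78.63 z [-0.003 -0.002 -1.   ] jig pos [ 6.1 21.7 41.2]
F jig [-16.9 -15.   14.9] width 0.04886036417551581 grip 97.92892724275589 t 15.3
clock: 15.5
tcp_pos: [0.567, 0.0538, 0.0412]
eef_rot: [2.431, 1.99, -0.006]
contact_force: [-19.1, -12.7, 15.4]
width: 0.0481
finger_force: 97.9
tool yaw 78.62 z [-0.003 -0.003 -1.   ] jig pos [ 6.1 23.  41.2]
F jig [-16.2 -16.2  15.4] width 0.04810860031241918 grip 97.92603403329849 t 15.5
clock: 15.7
tcp_pos: [0.5672, 0.0547, 0.0412]
eef_rot: [2.431, 1.99, -0.006]
contact_force: [-19.8, -14.3, 17.0]
width: 0.0486
finger_force: 97.9
tool yaw 78.62 z [-0.003 -0.003 -1.   ] jig pos [ 6.1 23.9 41.2]
F jig [-16.6 -17.9  17. ] width 0.048640928495807235 grip 97.92434066534042 t 15.7
```

```bash
for i in 1; do python3 drive.py '0.001 0 0 0 0 0 0.04;0 0 0 0 0 0 0.04'; done;python3 rel.py; python3 drive.py '0.001 0 0 0 0 0 0.04;0 0 0 0 0 0 0.04';python3 rel.py; python3 drive.py '0.001 0 0 0 0 0 0.04;0 0 0 0 0 0 0.04';python3 rel.py
```

```text
clock: 15.9
tcp_pos: [0.5673, 0.0557, 0.0412]
eef_rot: [2.431, 1.99, -0.006]
contact_force: [-19.4, -12.7, 15.8]
width: 0.0483
finger_force: 97.9
tool yaw 78.62 z [-0.003 -0.003 -1.   ] jig pos [ 6.1 24.9 41.2]
F jig [-16.5 -16.3  15.8] width 0.04827199221555289 grip 97.92328745126724 t 15.9
clock: 16.1
tcp_pos: [0.5675, 0.0567, 0.0412]
eef_rot: [2.431, 1.99, -0.006]
contact_force: [-19.5, -13.7, 14.6]
width: 0.0487
finger_force: 97.9
tool yaw 78.62 z [-0.003 -0.003 -1.   ] jig pos [ 6.1 25.9 41.2]
F jig [-16.4 -17.3  14.6] width 0.048722980372364263 grip 97.92505145072937 t 16.1
clock: 16.3
tcp_pos: [0.5677, 0.0574, 0.0412]
eef_rot: [2.43, 1.99, -0.007]
contact_force: [-19.4, -16.2, 16.6]
width: 0.0481
finger_force: 98.0
tool yaw 78.62 z [-0.003 -0.003 -1.   ] jig pos [ 6.1 26.6 41.2]
F jig [-15.9 -19.7  16.6] width 0.0480533046558719 grip 98.02342414855957 t 16.3
```

```bash
python3 drive.py '0.001 0 0 0 0 0 0.04;0 0 0 0 0 0 0.04';python3 rel.py; python3 drive.py '0.001 0.0005 0 0 0 0 0.04;0 0 0 0 0 0 0.04';python3 rel.py
```

```text
clock: 16.5
tcp_pos: [0.5677, 0.0575, 0.0412]
eef_rot: [2.43, 1.989, -0.009]
contact_force: [-22.9, -25.2, 19.0]
width: 0.0487
finger_force: 98.3
tool yaw 78.61 z [-0.004 -0.005 -1.   ] jig pos [ 6.1 26.7 41.2]
F jig [-17.5 -29.3  19. ] width 0.048717227095933464 grip 98.26634913682938 t 16.5
clock: 16.7
tcp_pos: [0.5678, 0.0575, 0.0413]
eef_rot: [2.43, 1.989, -0.013]
contact_force: [-31.1, -32.8, 23.9]
width: 0.0484
finger_force: 99.1
tool yaw 78.6 z [-0.006 -0.006 -1.   ] jig pos [ 6.1 26.8 41.3]
F jig [-24.  -38.3  23.9] width 0.0484166999741465 grip 99.07995700836182 t 16.7
```

Both contacts are firm, with about 24 N on the fence and 38 N on the stop. I'll trim out the slight compliance tilt and take a look.

```bash
python3 drive.py '0 0 0 -0.005 0.007 0 0.04;0 0 0 0 0 0 0.04;0 0 0 0 0 0 0.04';python3 rel.py; python3 - <<'E'
from h import *
t=get("top"); s=get("scene")
r=lambda i:cv2.resize(i,(400,400),interpolation=cv2.INTER_CUBIC)
cv2.imwrite("pics/z6.png",np.hstack([r(t["image"][150:250,215:315]),r(s["image"][180:280,265:365])])[:,:,::-1])
E
```

```text
clock: 17.0
tcp_pos: [0.5678, 0.0576, 0.0412]
eef_rot: [2.431, 1.989, 0.001]
contact_force: [-28.4, -30.9, 23.9]
width: 0.0485
finger_force: 98.9
tool yaw 78.6 z [ 0.001 -0.    -1.   ] jig pos [ 6.1 26.8 41.2]
F jig [-21.7 -35.9  23.9] width 0.04849616646018699 grip 98.914475440979 t 17.0
```

View pics/z6.png

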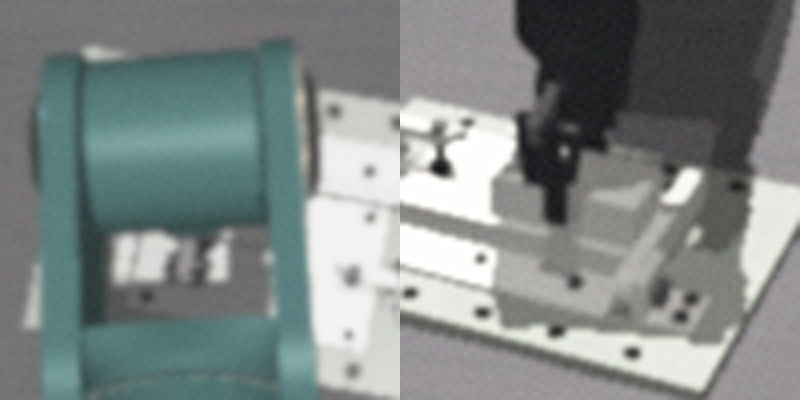

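The picture shows the tube sitting on the plate, its side along the fence ((560,235) in the scene crop) and its end against the level stop bar ((655,235)). The tool is level again and both pushes hold steady, so I'm handing it in.

```bash
python3 drive.py '0 0 0 0 0 0 0.04;0 0 0 0 0 0 0.04' && python3 rel.py && python3 -c "
from bench import manip
print(manip.job_done())"
```

```text
clock: 17.3
tcp_pos: [0.5678, 0.0576, 0.0412]
eef_rot: [2.43, 1.989, 0.001]
contact_force: [-28.6, -31.1, 23.9]
width: 0.0485
finger_force: 98.9
tool yaw 78.6 z [ 0.001 -0.    -1.   ] jig pos [ 6.1 26.9 41.2]
F jig [-21.9 -36.1  23.9] width 0.048491601202350194 grip 98.9388844370842 t 17.3
the job is handed in; nothing more can be done
None
```

I swung the stop down level and laid the tube in the corner; the arm is holding it there with about 22 N measured along the fence direction and 36 N along the stop direction (the latter includes some sliding friction), and I handed the job in at 17.3 s (no verdict was returned).

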